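Pack the welding-head change kit into its colour-coded caddy

TASK

Pack the spares for the spot-welding head into the caddy: the copper electrode in the red bin, the brass holder block in the yellow bin, the blue-collared air fitting in the blue bin and the brass clamp arm in the white bin. Each must rest on the floor of its bin the same way up as it stands now, clear of the rim, and be let go. Leave the steel electrode and the black-collared fitting where they are.

Things in the scene. Friction and masses are not known exactly. Their poses are not given: they have to be found in the camera images.
- electrode_copper: Copper-coloured spot-welding electrode lying flat, 60 mm long: a square shank 16 x 16 mm from x = -30 to +8 mm, then a round tapered nose to x = +30 mm. Origin: centre of its underside at mid-length; x along it towards the nose, y across, z up. Grip it across the shank, from above. About 100 g. On a dark pad 3 mm thick, centres 90 mm or more apart.
- holder_block: Brass electrode-holder block, 48 x 30 x 30 mm (x, y, z) with a dark slot and hole on its top. Origin: centre of its underside; z up. About 360 g. On a dark pad 3 mm thick, centres 90 mm or more apart.
- fitting_blue: Air fitting: pneumatic push-in fitting with a blue collar, standing upright, 34 mm tall: brass hexagon foot 20 mm across flats and 14 mm high (flats face +x, -x and every 60 degrees on), a 15 mm neck, then the round collar, 19 mm across, from 22 to 34 mm height. Origin: centre of its underside; z up. About 40 g. On a dark pad 3 mm thick, centres 90 mm or more apart.
- clamp_arm: Brass clamp arm lying flat: a bar 64 mm long (x from -32 to +32 mm), 20 mm wide, 18 mm high, rounded at its -x end, with an upright brass pin, 13 mm across, at x = +19 mm, its top 40 mm above the underside. Origin: centre of the underside; x along the bar, z up. Can be gripped across the bar at its middle. About 200 g. On a dark pad 3 mm thick, centres 90 mm or more apart.
- electrode_steel: LOOK-ALIKE, to be left: Steel-grey spot-welding electrode lying flat, 60 mm long: a square shank 16 x 16 mm from x = -30 to +8 mm, then a round tapered nose to x = +30 mm. Origin: centre of its underside at mid-length; x along it towards the nose, y across, z up. On a dark pad 3 mm thick, centres 90 mm or more apart.
- fitting_black: LOOK-ALIKE, to be left: pneumatic push-in fitting with a black collar, standing upright, 34 mm tall: brass hexagon foot 20 mm across flats and 14 mm high (flats face +x, -x and every 60 degrees on), a 15 mm neck, then the round collar, 19 mm across, from 22 to 34 mm height. Origin: centre of its underside; z up. On a dark pad 3 mm thick, centres 90 mm or more apart.
- bin_red: Red square bin, 90 x 90 mm outside, 84 x 84 mm inside; floor and walls 3 mm thick, rim 15 mm above the underside. Fixed. Origin: centre of the underside, 4 mm above the table; z up, x and y along the sides. One of four bins set two by two, 94 mm apart, in a fixed grey caddy (tray 200 mm square, rim 10 mm high).
- bin_yellow: Yellow square bin, 90 x 90 mm outside, 84 x 84 mm inside; floor and walls 3 mm thick, rim 15 mm above the underside. Fixed. Origin: centre of the underside, 4 mm above the table; z up, x and y along the sides. One of four bins set two by two, 94 mm apart, in a fixed grey caddy (tray 200 mm square, rim 10 mm high).
- bin_blue: Blue square bin, 90 x 90 mm outside, 84 x 84 mm inside; floor and walls 3 mm thick, rim 15 mm above the underside. Fixed. Origin: centre of the underside, 4 mm above the table; z up, x and y along the sides. One of four bins set two by two, 94 mm apart, in a fixed grey caddy (tray 200 mm square, rim 10 mm high).
- bin_white: White square bin, 90 x 90 mm outside, 84 x 84 mm inside; floor and walls 3 mm thick, rim 15 mm above the underside. Fixed. Origin: centre of the underside, 4 mm above the table; z up, x and y along the sides. One of four bins set two by two, 94 mm apart, in a fixed grey caddy (tray 200 mm square, rim 10 mm high). A loose screwdriver, under 40 mm high, lies between caddy and pad; it plays no part.
There are look-alikes about, which are no part of the job. Of the things shaped like the bin_red, the red one is meant. Leave any turquoise look-alike of the clamp_arm alone.

How it is judged:
By the outcome, as a careful person would: the job done as asked, in the order asked, and still so for the second after the job is handed in, with the robot touching nothing.
It also fails if it takes over 106 s, if anything falls off the work surface, if the arm or the gripper's body presses on something with over 40 N, if the wrist force passes 120 N, or if a joint passes its speed limit or range.

ROBOT

A 6-joint arm with a two-finger parallel gripper is mounted at the origin on the work surface. World frame = base frame: x ahead of the robot, y to its left, z up, the work surface at z = 0. Lengths are in m, angles in rad, forces in N, time in s.
With the tool pointing down it reaches from about 0.375 to 0.975 m from the base axis. Payload 3.8 kg.
Tool frame: the origin (TCP) lies midway between the tips of the shut fingers; the grasp point (between the pads) lies 19 mm behind it; z points along the fingers, y is the line along which they close (so a half turn about z gives the same grasp; the last joint's range is limited). The gripper opens to 85 mm and grips with 20 to 120 N. Pads are 22 mm wide; open, the fingers measure 114 mm over their backs; the gripper's body (76 mm by 85 mm) begins 54 mm behind the grasp point. The pads swing forward as they close: fully open they stand 13 mm farther back than shut.
Start: joints at [-1.138, 0.264, 1.604, -0, 1.274, -0.037], TCP at [0.306, -0.602, 0.231] pointing down, gripper open.
Joint ranges: [-2.63, 2.63], [-0.94, 2.18], [0.31, 2.57], [-1.31, 4.45], [0, 2.66], [-2.55, 2.55]. Speed limits (rad/s): [2.57, 2.57, 3.14, 3.14, 3.14, 3.14].

INTERFACE

Orientations are given as a rotation vector (axis times angle).
In Python, from workcell import bot gives the robot as it stands.
- The arm moves only by the tool step_arm, never from a script. Its argument "motion" is a list of rows, each a list of 5 numbers: the finger opening in cm, from 0 to 8.54, then the shift along the tool's x, y, z in cm, then the turn about the tool's z in degrees. In form: [[claw, dx, dy, dz, twist], ...]. A call has 1 to 20 rows; each row is the pose to reach, as a shift and turn from the pose commanded when the call began, along the tool's axes at that moment; what a row does not reach only later rows make up. A row lasts 1/10 s, in which the tool goes at most 50 mm and 8.59 degrees, less where a joint would pass 70% of its speed; a pose out of reach is approached as far as the arm can. A call with a gripper value outside its range is refused whole. The fingers move at their own pace and stop on an object; "force" is the grip in N (left out, the last holds). Time passes only in rows, so rows that repeat a pose let the fingers close. It gives the time, the measured TCP pose, the force, the opening and the grip force at its end, in the units of the state.
- bot.read_state(): the state, without advancing time (a new reading comes with each control period).
- bot.read_camera(name): name is "scene" or "top" or "wrist"; returns (picture, depth): 480x640x3 uint8, red, green, blue; 480x640 float32, m along the optical axis (not along the pixel's ray), 0 where there is no reading.
- bot.calibration(name): a dict with "mtx" (3x3 intrinsics, pixels), "origin" and "orientation" of the camera in the world; the wrist camera has in their place "T_tool_cam" (4x4, takes a point from camera to tool coordinates, whose origin is the TCP and whose axes are the flange's). Camera axes: x right, y up, looking along -z (the intrinsics and any distortion apply to the point x, -y, -z); pixel columns grow to the right and rows downward; lengths in m; the calibration is good to about 2 mm. The wrist camera is an equidistant fisheye: a pixel r from the principal point sees the ray r / f radians off the axis. A picture is of the moment at which its call begins: read the wrist's pose just before it. calibration takes no time and is no camera call.
- bot.finish_job(): hands the job in; it is judged then, once.
The state is a dict: "time": time; "q": joint angles; "joint_vel": joint speeds; "joint_torque": joint torques, N m; "tool_pos": TCP position; "tcp_rot": TCP orientation; "wrist_force": force on the tool from outside, world axes, zero at the start; "torque": the same for the moment, N m; "width": opening from 0.0 (shut) to 1.0 (fully open); "grip_force": force on a finger pad.
Only numpy, scipy, OpenCV 4.12 (cv2) and the standard library are available. Lean on these libraries where they do the work, as an engineer would, in place of code of your own. Each camera call takes 0.05 s, during which the arm holds its last target. There are 200 camera calls.

## Working session

There is one attempt and no reset: what is moved stays moved. The work goes in short steps, Python scripts to look and compute and a tool call to move; the robot and the scene stay as the last step left them, time stands still between calls to the robot, and variables do not carry over. Pictures are saved under pics/ and viewed, at most 14 in all, crops included, and the job is handed in when it is done.

Besides the shell and the picture viewer there is one more tool, called by a JSON object that holds its "op" and its "data". step_arm: Moves the arm, as the interface text tells. Its arguments: {"type":"object","properties":{"motion":{"type":"array","items":{"type":"array","items":{"type":"number"}}},"force":{"type":"number"}},"required":["motion"]}

```bash
mkdir -p pics; ls; python3 - <<'E'
from workcell import bot
import cv2,numpy as np
s=bot.read_state();print(s['time'],s['tool_pos'],s['tcp_rot'],s['width'])
for n in("scene","top"):
    p,d=bot.read_camera(n);np.savez(f"{n}.npz",p=p,d=d);cv2.imwrite(f"pics/{n}0.png",p[:,:,::-1])
    print(n,bot.calibration(n))
print(bot.calibration("wrist"))
E
```

```text
pics
0.0 [ 0.30527743 -0.60120308  0.2299576 ] [-3.05317552e+00 -7.30680595e-01  6.80384174e-04] 1.0005168045511337
scene {'mtx': array([[448.2344738 ,   0.        , 324.55103981],
       [  0.        , 448.2344738 , 237.70191119],
       [  0.        ,   0.        ,   1.        ]]), 'origin': array([ 1.233262  , -0.18254681,  0.78849004]), 'orientation': array([0.60917049, 0.49430413, 1.33771683])}
top {'mtx': array([[454.02366616,   0.        , 318.03185496],
       [  0.        , 454.02366616, 234.42531801],
       [  0.        ,   0.        ,   1.        ]]), 'origin': array([ 0.53398941, -0.0770973 ,  0.98728522]), 'orientation': array([ 0.02809411, -0.02811828, -1.59501235])}
{'mtx': array([[371.64829954,   0.        , 325.81461001],
       [  0.        , 371.64829954, 238.16080212],
       [  0.        ,   0.        ,   1.        ]]), 'T_tool_cam': array([[ 4.07927544e-04,  9.52601018e-01,  3.04222180e-01,
         7.76626428e-02],
       [ 9.99999697e-01, -5.90458125e-04,  5.07995803e-04,
        -1.32597889e-03],
       [ 6.63547777e-04,  3.04221880e-01, -9.52600970e-01,
        -1.43527778e-01],
       [ 0.00000000e+00,  0.00000000e+00,  0.00000000e+00,
         1.00000000e+00]])}
```

View pics/top0.png

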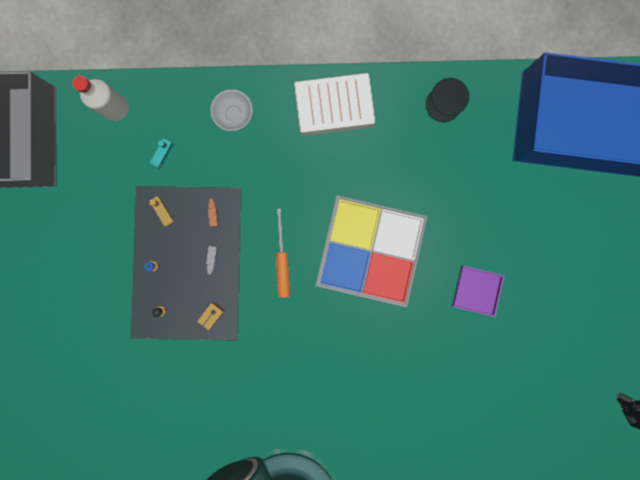

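View pics/scene0.png

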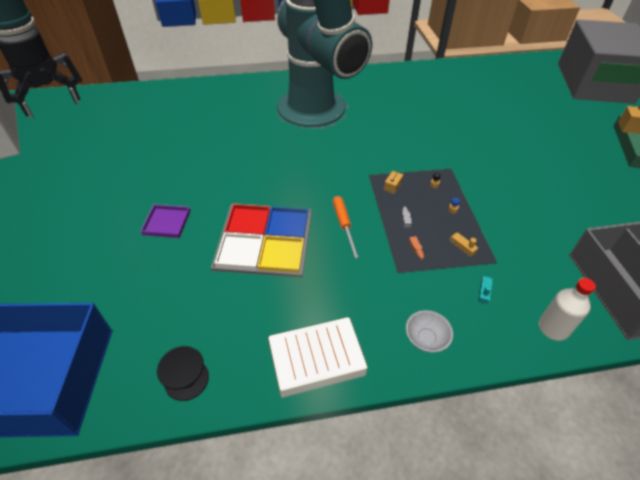

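The top view shows the pad at left: clamp (160,212), copper (212,212), blue (151,266), steel (211,260), black (158,312) and block (210,316). The caddy is near (372,251), with yellow top-left, white top-right, blue bottom-left and red bottom-right. The purple bin and the turquoise clamp are decoys.

```bash
cat > h.py <<'E'
import numpy as np,cv2
from scipy.spatial.transform import Rotation as R
from workcell import bot
FL=np.diag([1.,-1,-1])
def rays(name,uv,state=None):
    c=bot.calibration(name);K=c['mtx'];uv=np.atleast_2d(np.float64(uv))
    a=(uv-K[:2,2])/[K[0,0],K[1,1]]
    if name=='wrist':
        r=np.linalg.norm(a,axis=1,keepdims=True)+1e-12
        d=np.hstack([a/r*np.sin(r),np.cos(r)])@FL
        T=c['T_tool_cam'];Rt=R.from_rotvec(state['tcp_rot']).as_matrix()
        return Rt@T[:3,3]+state['tool_pos'],d@T[:3,:3].T@Rt.T
    return c['origin'],np.c_[a,np.ones(len(a))]@FL@R.from_rotvec(c['orientation']).as_matrix().T
def onplane(name,uv,z,state=None):
    o,d=rays(name,uv,state);return o+d*((z-o[2])/d[:,2])[:,None]
def yaw(s): # world angle of tool x
    x=R.from_rotvec(s['tcp_rot']).as_matrix()[:,0];return np.degrees(np.arctan2(x[1],x[0]))
def blobs(p,lo,hi,amin=30,roi=None):
    m=cv2.inRange(cv2.cvtColor(p,cv2.COLOR_RGB2HSV),np.array(lo),np.array(hi))
    if roi: k=np.zeros_like(m);x0,y0,x1,y1=roi;k[y0:y1,x0:x1]=m[y0:y1,x0:x1];m=k
    cs=cv2.findContours(m,cv2.RETR_EXTERNAL,cv2.CHAIN_APPROX_NONE)[0]
    return sorted([c[:,0,:] for c in cs if cv2.contourArea(c)>=amin],key=lambda c:-cv2.contourArea(c.reshape(-1,1,2)))
def rect(name,c,z,s=None):
    w=onplane(name,c,z,s)[:,:2];(x,y),(a,b),t=cv2.minAreaRect((w*1000).astype(np.float32))
    if a<b:a,b,t=b,a,t+90
    return np.round([x,y,a,b,(t+90)%180-90],1)  # mm, long-axis angle deg
def shift(s,target,ang=None): # cm in tool axes, twist deg to bring tool x to ang
    d=R.from_rotvec(s['tcp_rot']).as_matrix().T@(np.array(target)-s['tool_pos'])*100
    t=None if ang is None else -((ang-yaw(s)+90)%180-90)
    return np.round(d,2),t
E
python3 - <<'E'
from h import *
p=np.load('top.npz')['p'];s=bot.read_state();print('yaw',yaw(s),R.from_rotvec(s['tcp_rot']).as_matrix().round(2).tolist())
pad=(130,180,245,342);cad=(310,190,430,310)
for n,lo,hi,roi,z in[('copper',(3,110,110),(13,255,255),pad,.015),('brass',(14,110,90),(28,255,255),pad,.02),('blue',(105,120,60),(125,255,255),pad,.037),('steel',(0,0,110),(180,60,255),pad,.015),
 ('RED',(0,150,100),(5,255,255),cad,.015),('YEL',(24,120,100),(35,255,255),cad,.015),('BLU',(105,130,80),(125,255,255),cad,.015),('WHT',(0,0,190),(180,40,255),cad,.015)]:
    for c in blobs(p,lo,hi,12,roi)[:5]: print(n,len(c),c.mean(0).round(1),rect('top',c,z))
E
```

```text
yaw 26.918972573832516 [[0.89, 0.45, -0.0], [0.45, -0.89, 0.0], [0.0, -0.0, -1.0]]
copper 59 [212.4 213.1] [622.1 148.3  57.5  15.4   6.2]
brass 60 [209.6 316.4] [401.5 155.3  49.9  30.5 -39.9]
brass 66 [161.1 210.7] [627.2 255.9  64.6  22.5  32. ]
brass 25 [162.1 309.7] [416.7 256.6  20.1  12.3  19.9]
brass 22 [155.3 265.6] [510.9 269.7  19.2  10.6  -0.7]
blue 25 [148.4 266. ] [510.5 278.2  18.9  16.7  88.6]
steel 65 [210.5 258.9] [519.8 154.2  60.8  18.1  -8.1]
RED 106 [398.6 290.3] [ 445.6 -248.7   85.1   41.5  -52.7]
YEL 155 [354.8 224.2] [ 588.8 -157.2   87.8   87.   -14.5]
BLU 155 [344.8 267.1] [ 497.6 -133.1   86.7   85.8  -14.4]
WHT 169 [398.8 234.3] [ 565.  -248.6   90.8   89.5  -14.4]
```

```bash
python3 - <<'E'
from h import *
s=bot.read_state();print(shift(s,[.622,.148,.13],6))
E
```

```text
(array([ 62.15, -52.45,  10.12]), np.float64(20.91897257383252))
```

{"op": "step_arm", "data": {"motion": [[8.5,62,-52.5,10,21],[8.5,62,-52.5,10,21],[8.5,62,-52.5,10,21],[8.5,62,-52.5,10,21],[8.5,62,-52.5,10,21],[8.5,62,-52.5,10,21],[8.5,62,-52.5,10,21],[8.5,62,-52.5,10,21],[8.5,62,-52.5,10,21],[8.5,62,-52.5,10,21],[8.5,62,-52.5,10,21],[8.5,62,-52.5,10,21],[8.5,62,-52.5,10,21],[8.5,62,-52.5,10,21],[8.5,62,-52.5,10,21],[8.5,62,-52.5,10,21],[8.5,62,-52.5,10,21],[6,62,-52.5,10,21],[6,62,-52.5,10,21],[6,62,-52.5,10,21]], "force": 60}}

```text
time: 2.1
tool_pos: [0.6201, 0.1454, 0.1312]
tcp_rot: [3.137, 0.16, -0.001]
wrist_force: [0.2, 0.0, 0.5]
width: 0.698
grip_force: 0.0
```

```bash
cat > look.py <<'E'
from h import *
import sys
# usage: look.py name [tx ty tz ang]
s=bot.read_state();p,d=bot.read_camera('wrist')
cv2.imwrite(f'pics/{sys.argv[1]}.png',p[:,:,::-1]);np.savez('wrist.npz',p=p,d=d)
print(s['time'],s['tool_pos'].round(4),'yaw',yaw(s).round(1),'w',s['width'],s['grip_force'],'vel',abs(np.array(s['joint_vel'])).max().round(3))
for n,lo,hi,z in[('copper',(3,110,90),(13,255,255),.019),('brass',(14,110,90),(28,255,255),.02),('blue',(105,120,60),(125,255,255),.037)]:
    for c in blobs(p,lo,hi,250)[:4]: print(n,len(c),c.mean(0).round(),rect('wrist',c,z,s))
E
python3 look.py w1
```

```text
2.1 [0.6201 0.1454 0.1312] yaw 5.8 w 0.6978775097121227 0.0 vel 0.01
copper 186 [323. 228.] [623.7 148.9  60.5  15.7   6.2]
brass 215 [180. 206.] [627.5 259.1  63.1  34.8  30.3]
brass 436 [606. 305.] [ 590.2 -151.4  103.8   90.6   75.1]
brass 71 [167. 330.] [519.7 273.2  24.5  20.8 -29. ]
blue 219 [579. 359.] [ 513.4 -109.3   95.5   86.1   74.6]
blue 61 [158. 343.] [517.5 276.4  21.1  19.1  79.4]
```

View pics/w1.png

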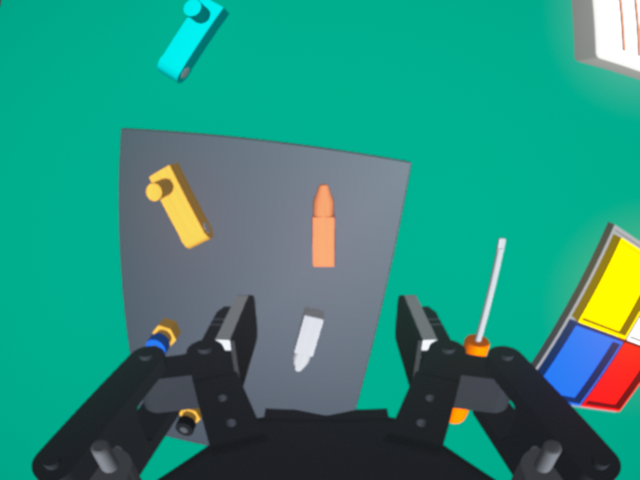

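```bash
python3 - <<'E'
from h import *
s=bot.read_state();print(s['tool_pos'],shift(s,[.6128,.1477,.006],6.2))
E
```

```text
[0.62027577 0.14521301 0.131396  ] (array([-0.71, -0.33, 12.54]), np.float64(-0.38273287866056194))
```

{"op": "step_arm", "data": {"motion": [[4.5,-0.7,-0.3,5,0],[4.5,-0.7,-0.3,9,0],[4.5,-0.7,-0.3,11.5,0],[4.5,-0.7,-0.3,12.5,0],[4.5,-0.7,-0.3,12.5,0],[4.5,-0.7,-0.3,12.5,0],[0.5,-0.7,-0.3,12.5,0],[0.5,-0.7,-0.3,12.5,0],[0.5,-0.7,-0.3,12.5,0],[0.5,-0.7,-0.3,12.5,0],[0.5,-0.7,-0.3,12.5,0],[0.5,-0.7,-0.3,12.5,0],[0.5,-0.7,-0.3,12.5,0]], "force": 60}}

```text
time: 3.45
tool_pos: [0.6153, 0.1495, 0.0086]
tcp_rot: [-3.137, -0.163, -0.006]
wrist_force: [-0.1, -2.5, 6.4]
width: 0.17
grip_force: 61.4
```

```bash
python3 - <<'E'
from h import *
s=bot.read_state();print(s['tool_pos'],s['wrist_force'],s['width']*85,s['grip_force'])
# red bin centre refined from the earlier wrist view: print bins from top at rim height too
p=np.load('top.npz')['p']
for n,lo,hi in[('RED',(0,150,80),(8,255,255)),('RED2',(172,150,80),(179,255,255)),('CADDY',(0,0,0),(0,0,0))]:
    for c in blobs(p,lo,hi,12,(310,190,430,310))[:3]: print(n,c.mean(0),rect('top',c,.015))
hsv=cv2.cvtColor(p,cv2.COLOR_RGB2HSV);g=cv2.bitwise_not(cv2.inRange(hsv,np.array((70,80,0)),np.array((95,255,255))))
k=np.zeros_like(g);k[190:312,310:432]=g[190:312,310:432]
c=max(cv2.findContours(k,cv2.RETR_EXTERNAL,cv2.CHAIN_APPROX_NONE)[0],key=cv2.contourArea)[:,0]
print('caddy',rect('top',c,.012))
E
```

```text
[0.61533253 0.14947853 0.00864695] [-0.10403283 -2.51648756  6.38108174] 14.409081243423188 61.41647815704346
RED [398.63207547 290.29245283] [ 445.6 -248.7   85.1   41.5  -52.7]
caddy [ 531.2 -190.6  201.8  201.6   75.4]
```

```bash
python3 - <<'E'
from h import *
s=bot.read_state();print(yaw(s),shift(s,[.4658,-.2223,.10],-14.4))
E
```

```text
5.933649976971064 (array([-18.68,  35.43,  -9.21]), np.float64(20.33364997697106))
```

{"op": "step_arm", "data": {"motion": [[0.5,0,0,-4,0],[0.5,0,0,-8,0],[0.5,0,0,-10,0],[0.5,0,0,-10,0]]}}

```text
time: 3.85
tool_pos: [0.6168, 0.15, 0.1112]
tcp_rot: [-3.136, -0.162, -0.014]
wrist_force: [0.4, -0.5, -0.4]
width: 0.167
grip_force: 60.6
```

{"op": "step_arm", "data": {"motion": [[0.5,-18.7,35.4,0,20.5],[0.5,-18.7,35.4,0,20.5],[0.5,-18.7,35.4,0,20.5],[0.5,-18.7,35.4,0,20.5],[0.5,-18.7,35.4,0,20.5],[0.5,-18.7,35.4,0,20.5],[0.5,-18.7,35.4,0,20.5],[0.5,-18.7,35.4,0,20.5],[0.5,-18.7,35.4,0,20.5],[0.5,-18.7,35.4,0,20.5],[0.5,-18.7,35.4,0,20.5],[0.5,-18.7,35.4,0,20.5]]}}

```text
time: 5.05
tool_pos: [0.4641, -0.2206, 0.1056]
tcp_rot: [-3.116, 0.395, 0.002]
wrist_force: [-0.2, -0.3, -1.7]
width: 0.166
grip_force: 60.5
```

```bash
python3 look.py w2; python3 - <<'E'
from h import *
s=bot.read_state();print(shift(s,[.4658,-.2223,.0125],-14.4))
E
```

```text
5.05 [ 0.4641 -0.2206  0.1056] yaw -14.5 w 0.16581679081668954 60.538086891174316 vel 0.006
copper 321 [326. 297.] [ 424.9 -209.6  108.1   28.9  -14.2]
copper 236 [ 64. 278.] [485.2  -2.1  96.   33.    2.2]
brass 522 [189.  86.] [ 588.9 -158.1   92.6   91.3   75.5]
brass 263 [ 62. 280.] [485.1   1.   92.9  20.7   1.7]
brass 87 [  8. 379.] [392.  173.3  58.8  30.2 -47.1]
blue 490 [195. 223.] [ 501.2 -142.2   85.    83.9   75.4]
(array([0.2 , 0.13, 9.33]), np.float64(-0.04829705338693202))
```

View pics/w2.png

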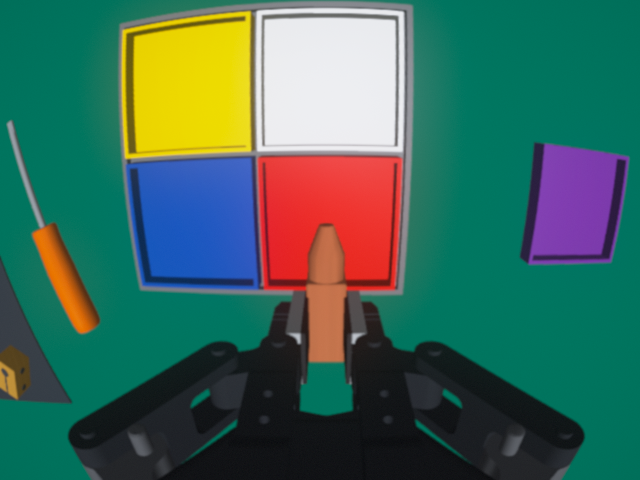

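{"op": "step_arm", "data": {"motion": [[0.5,0.2,0.1,4,0],[0.5,0.2,0.1,7,0],[0.5,0.2,0.1,8.5,0],[0.5,0.2,0.1,9,0],[0.5,0.2,0.1,9.2,0],[0.5,0.2,0.1,9.3,0],[0.5,0.2,0.1,9.3,0]]}}

```text
time: 5.8
tool_pos: [0.4668, -0.224, 0.0144]
tcp_rot: [3.115, -0.398, 0.003]
wrist_force: [-1.2, -0.0, -1.7]
width: 0.165
grip_force: 60.5
```

{"op": "step_arm", "data": {"motion": [[0.5,0,0,0.1,0],[0.5,0,0,0.15,0],[0.5,0,0,0.2,0],[0.5,0,0,0.2,0]]}}

```text
time: 6.2
tool_pos: [0.4663, -0.224, 0.0126]
tcp_rot: [3.116, -0.399, 0.002]
wrist_force: [-1.3, 0.7, 5.6]
width: 0.163
grip_force: 61.5
```

Contact with the floor. Release and lift.

{"op": "step_arm", "data": {"motion": [[3.2,0,0,0,0],[3.2,0,0,0,0],[3.2,0,0,0,0],[3.2,0,0,0,0],[3.2,0,0,-3,0],[3.2,0,0,-7,0],[3.2,0,0,-12,0],[6,0,0,-12,0],[6,0,0,-12,0]]}}

```text
time: 7.1
tool_pos: [0.467, -0.2244, 0.1332]
tcp_rot: [3.115, -0.399, 0.006]
wrist_force: [-0.2, 0.5, -0.9]
width: 0.693
grip_force: 0.0
```

```bash
python3 look.py w3; python3 - <<'E'
from h import *
s=bot.read_state();print(shift(s,[.402,.155,.13],140))
E
```

```text
7.1 [ 0.467  -0.2244  0.1332] yaw -14.6 w 0.6932465389424213 0.0 vel 0.055
copper 221 [ 80. 271.] [485.4  -2.1  96.   31.8   2.1]
copper 193 [326. 225.] [ 473.2 -225.    62.9   17.1  -14.6]
brass 472 [197.  96.] [ 589.1 -158.1   92.4   91.2   75.5]
brass 243 [ 77. 274.] [485.5   2.   92.5  22.    5.4]
brass 93 [ 20. 368.] [396.  173.7  55.6  34.9 -39.7]
blue 447 [203. 219.] [ 501.1 -141.5   85.3   84.5   75.4]
(array([-15.69, -35.04,   0.12]), np.float64(25.416552804697147))
```

View pics/w3.png

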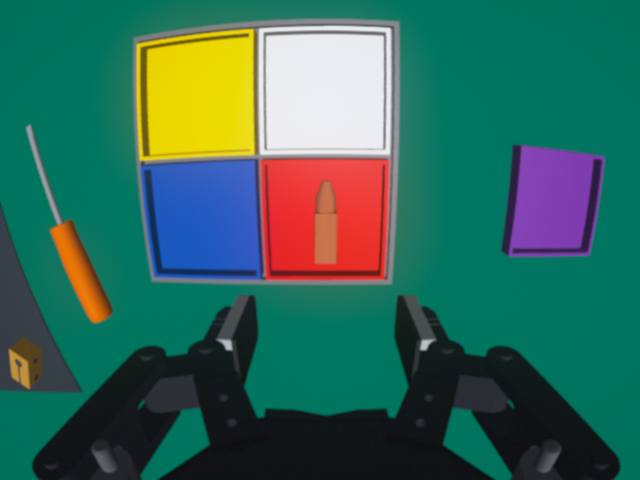

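The electrode lies flat and centred in the red bin at (326,225), aligned with the walls. Next is the block.

{"op": "step_arm", "data": {"motion": [[6,-15.7,-35,0,-155],[6,-15.7,-35,0,-155],[6,-15.7,-35,0,-155],[6,-15.7,-35,0,-155],[6,-15.7,-35,0,-155],[6,-15.7,-35,0,-155],[6,-15.7,-35,0,-155],[6,-15.7,-35,0,-155],[6,-15.7,-35,0,-155],[6,-15.7,-35,0,-155],[6,-15.7,-35,0,-155],[6,-15.7,-35,0,-155],[6,-15.7,-35,0,-155],[6,-15.7,-35,0,-155],[6,-15.7,-35,0,-155],[6,-15.7,-35,0,-155],[6,-15.7,-35,0,-155],[6,-15.7,-35,0,-155],[6,-15.7,-35,0,-155],[6,-15.7,-35,0,-155]]}}

```text
time: 9.15
tool_pos: [0.4006, 0.1542, 0.1297]
tcp_rot: [-1.068, -2.952, 0.003]
wrist_force: [-0.1, 0.6, -0.5]
width: 0.705
grip_force: 0.0
```

```bash
python3 look.py w4
```

```text
9.15 [0.4006 0.1542 0.1297] yaw 140.2 w 0.7049829396194948 0.0 vel 0.008
copper 112 [260. 400.] [478.4   5.3  48.2  31.8  -5.7]
brass 222 [327. 241.] [404.3 152.4  55.8  31.6 -38.6]
brass 149 [560. 344.] [633.9 261.5  97.4  27.5  26.1]
brass 97 [259. 401.] [479.5   2.5  37.5  26.6   4.2]
brass 79 [525. 239.] [502.8 274.1  22.1  20.8  30.1]
blue 145 [180. 444.] [ 473.7 -102.2  114.    42.7  -77.4]
blue 71 [541. 249.] [508.4 277.8  26.   19.   13.7]
```

View pics/w4.png

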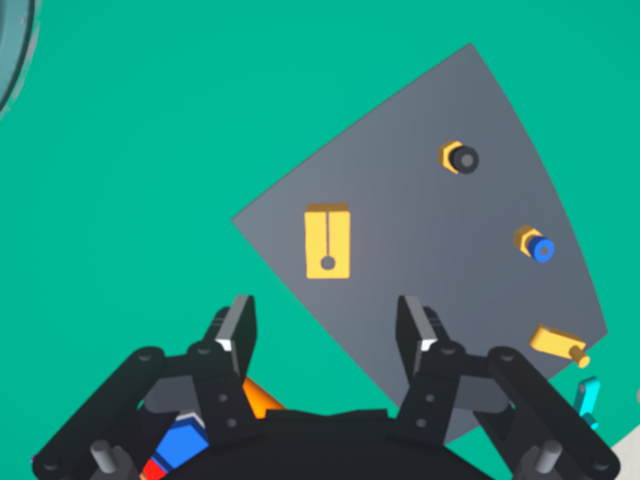

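The block is seen from above: its top face spans (305,211) to (350,278), with the darker side face above it. I'll cast the top face onto z = 33 mm.

```bash
python3 - <<'E'
from h import *
p=np.load('wrist.npz')['p'];s=bot.read_state()
c=blobs(p,(14,110,215),(28,255,255),500,(280,190,380,300))[0]
r=rect('wrist',c,.033,s);print(r)
print(shift(s,[r[0]/1e3,r[1]/1e3,.010],r[4]))
E
```

```text
[403.5 153.7  47.8  29.7 -39.1]
(array([-0.25,  0.15, 12.  ]), np.float64(-0.6587751727677755))
```

{"op": "step_arm", "data": {"motion": [[5.5,-0.2,0.2,4,-0.7],[5.5,-0.2,0.2,8,-0.7],[5.5,-0.2,0.2,11,-0.7],[5.5,-0.2,0.2,12,-0.7],[5.5,-0.2,0.2,12,-0.7],[5.5,-0.2,0.2,12,-0.7],[2,-0.2,0.2,12,-0.7],[2,-0.2,0.2,12,-0.7],[2,-0.2,0.2,12,-0.7],[2,-0.2,0.2,12,-0.7],[2,-0.2,0.2,12,-0.7],[2,-0.2,0.2,12,-0.7]], "force": 80}}

```text
time: 10.4
tool_pos: [0.4062, 0.1552, 0.0132]
tcp_rot: [1.045, 2.96, 0.003]
wrist_force: [-1.5, -0.4, 6.7]
width: 0.334
grip_force: 80.1
```

{"op": "step_arm", "data": {"motion": [[2,0,0,-3,0],[2,0,0,-7,0],[2,0,0,-11,0],[2,0,0,-11,0],[2,0,0,-11,0]]}}

```text
time: 10.9
tool_pos: [0.4055, 0.1551, 0.1225]
tcp_rot: [1.045, 2.96, 0.003]
wrist_force: [-0.6, -0.5, -3.7]
width: 0.332
grip_force: 80.6
```

```bash
python3 - <<'E'
from h import *
s=bot.read_state();print(s['tool_pos'],yaw(s),s['width']*85,shift(s,[.5888,-.1576,.13],75.5),shift(s,[.5888,-.1576,.13],-14.5))
E
```

```text
[0.40545026 0.15514926 0.12253931] 141.1117209702539 28.25463018166975 (array([-33.91, -12.83,  -0.72]), np.float64(65.61172097025391)) (array([-33.91, -12.83,  -0.72]), np.float64(-24.388279029746087))
```

{"op": "step_arm", "data": {"motion": [[2,-33.9,-12.8,0,65.5],[2,-33.9,-12.8,0,65.5],[2,-33.9,-12.8,0,65.5],[2,-33.9,-12.8,0,65.5],[2,-33.9,-12.8,0,65.5],[2,-33.9,-12.8,0,65.5],[2,-33.9,-12.8,0,65.5],[2,-33.9,-12.8,0,65.5],[2,-33.9,-12.8,0,65.5],[2,-33.9,-12.8,0,65.5],[2,-33.9,-12.8,0,65.5],[2,-33.9,-12.8,0,65.5]]}}

```text
time: 12.1
tool_pos: [0.5871, -0.1562, 0.1205]
tcp_rot: [-2.479, -1.928, 0.001]
wrist_force: [0.4, -0.1, -2.9]
width: 0.331
grip_force: 80.6
```

```bash
python3 - <<'E'
from h import *
s=bot.read_state();print(s['tool_pos'],yaw(s),s['width']*85,shift(s,[.5888,-.1576,.0172],75.5))
E
```

```text
[ 0.58711586 -0.15616153  0.12048374] 75.73761175136998 28.106909577965475 (array([-0.1 ,  0.22, 10.33]), np.float64(0.23761175136998247))
```

{"op": "step_arm", "data": {"motion": [[2,-0.1,0.2,4,0],[2,-0.1,0.2,8,0],[2,-0.1,0.2,9.5,0],[2,-0.1,0.2,10,0],[2,-0.1,0.2,10.3,0],[2,-0.1,0.2,10.3,0],[2,-0.1,0.2,10.4,0],[2,-0.1,0.2,10.4,0]]}}

```text
time: 12.9
tool_pos: [0.5911, -0.1594, 0.0188]
tcp_rot: [2.48, 1.925, 0.002]
wrist_force: [0.3, -0.1, -3.4]
width: 0.331
grip_force: 80.3
```

{"op": "step_arm", "data": {"motion": [[2,0,0,0.1,0],[2,0,0,0.15,0],[2,0,0,0.2,0],[2,0,0,0.2,0]]}}

```text
time: 13.3
tool_pos: [0.5908, -0.1594, 0.0173]
tcp_rot: [2.481, 1.925, 0.001]
wrist_force: [-2.5, 0.9, 6.3]
width: 0.329
grip_force: 82.0
```

{"op": "step_arm", "data": {"motion": [[4.2,0,0,0,0],[4.2,0,0,0,0],[4.2,0,0,0,0],[4.2,0,0,0,0],[4.2,0,0,-3,0],[4.2,0,0,-7,0],[4.2,0,0,-12,0],[5,0,0,-12,0],[5,0,0,-12,0]]}}

```text
time: 14.2
tool_pos: [0.5914, -0.1595, 0.1376]
tcp_rot: [2.479, 1.924, 0.004]
wrist_force: [-0.7, -0.4, -0.4]
width: 0.587
grip_force: 0.0
```

```bash
python3 look.py w5; python3 - <<'E'
from h import *
s=bot.read_state();print(shift(s,[.5105,.277,.13],60))
E
```

```text
14.2 [ 0.5914 -0.1595  0.1376] yaw 75.6 w 0.5866299483566562 0.0 vel 0.058
copper 250 [142.  68.] [ 4.849e+02 -3.000e-01  9.850e+01  2.560e+01  2.100e+00]
copper 111 [199. 332.] [ 462.6 -221.3   42.2   25.7  -14.4]
brass 1094 [319. 211.] [ 589.4 -156.8   91.7   90.5   75.6]
brass 277 [140.  68.] [484.6   0.9  93.7  19.4   1.8]
blue 438 [204. 226.] [ 506.1 -130.2   85.6   85.3   75.5]
blue 169 [617. 453.] [ 925.6 -609.2  315.1   68.7  -55.6]
(array([ 40.27, -18.51,   0.53]), np.float64(15.617570037051891))
```

View pics/w5.png

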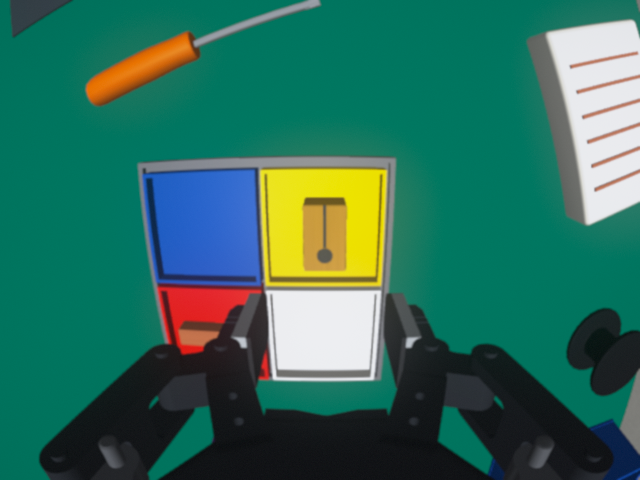

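The block sits upright in the yellow bin around (325,235), clear of the walls. Next is the blue fitting.

{"op": "step_arm", "data": {"motion": [[5,40.3,-18.5,0.5,0],[5,40.3,-18.5,0.5,0],[5,40.3,-18.5,0.5,0],[5,40.3,-18.5,0.5,0],[5,40.3,-18.5,0.5,0],[5,40.3,-18.5,0.5,0],[5,40.3,-18.5,0.5,0],[5,40.3,-18.5,0.5,0],[5,40.3,-18.5,0.5,0],[5,40.3,-18.5,0.5,0],[5,40.3,-18.5,0.5,0],[5,40.3,-18.5,0.5,0]]}}

```text
time: 15.45
tool_pos: [0.5098, 0.276, 0.1285]
tcp_rot: [-2.482, -1.925, 0.005]
wrist_force: [-0.5, -0.4, -0.1]
width: 0.584
grip_force: 0.0
```

```bash
python3 look.py w6; python3 - <<'E'
from h import *
s=bot.read_state();p=np.load('wrist.npz')['p']
c=[c for c in blobs(p,(105,90,50),(125,255,255),250) if abs(c.mean(0)-[325,230]).max()<80][0]
w=onplane('wrist',c,.037,s)[:,:2]*1e3;print(cv2.minEnclosingCircle(w.astype(np.float32)))
(x,y),_=cv2.minEnclosingCircle(w.astype(np.float32));print(shift(s,[x/1e3,y/1e3,.020]))
E
```

```text
15.45 [0.5098 0.276  0.1285] yaw 75.6 w 0.5836695866466589 0.0 vel 0.021
brass 206 [484. 221.] [629.  255.6  64.5  36.8  29.9]
brass 82 [217. 273.] [420.9 268.6  22.1  19.7 -47. ]
blue 80 [329. 239.] [511.  278.3  19.4  19.3  31.7]
((511.70013427734375, 278.3866882324219), 10.68935489654541)
(array([ 0.31,  0.09, 10.9 ]), None)
```

View pics/w6.png

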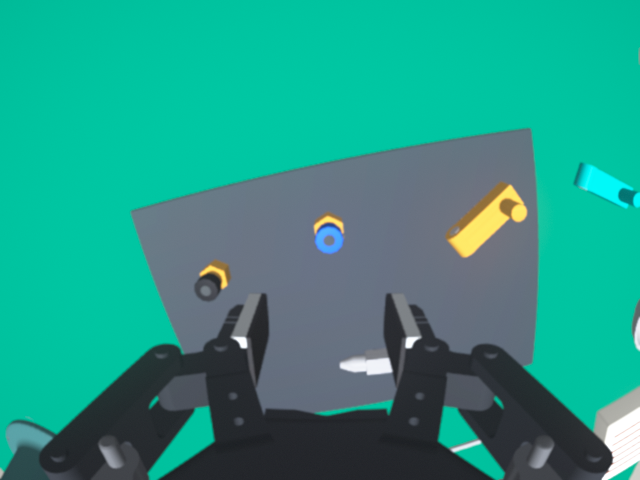

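{"op": "step_arm", "data": {"motion": [[4.5,0.3,0.1,4,0],[4.5,0.3,0.1,8,0],[4.5,0.3,0.1,10.5,0],[4.5,0.3,0.1,10.9,0],[4.5,0.3,0.1,10.9,0],[4.5,0.3,0.1,10.9,0],[1,0.3,0.1,10.9,0],[1,0.3,0.1,10.9,0],[1,0.3,0.1,10.9,0],[1,0.3,0.1,10.9,0],[1,0.3,0.1,10.9,0],[1,0.3,0.1,10.9,0]], "force": 40}}

```text
time: 16.7
tool_pos: [0.5139, 0.2807, 0.0232]
tcp_rot: [2.481, 1.926, 0.005]
wrist_force: [-0.3, -1.8, 6.3]
width: 0.199
grip_force: 39.0
```

{"op": "step_arm", "data": {"motion": [[1,0,0,-2,0],[1,0,0,-6,0],[1,0,0,-10,0],[1,0,0,-10,0],[1,0,0,-10,0]]}}

```text
time: 17.2
tool_pos: [0.5135, 0.2805, 0.1231]
tcp_rot: [2.481, 1.926, 0.006]
wrist_force: [-1.4, -0.8, -0.5]
width: 0.2
grip_force: 39.3
```

```bash
python3 - <<'E'
from h import *
s=bot.read_state();print(s['tool_pos'],yaw(s),s['width']*85,shift(s,[.4976,-.1333,.13],75.5))
E
```

```text
[0.51346042 0.28054556 0.12306988] 75.63255381423554 17.03429662900077 (array([-40.48,   8.73,  -0.76]), np.float64(0.13255381423553558))
```

{"op": "step_arm", "data": {"motion": [[1,-40.5,8.7,0,0],[1,-40.5,8.7,0,0],[1,-40.5,8.7,0,0],[1,-40.5,8.7,0,0],[1,-40.5,8.7,0,0],[1,-40.5,8.7,0,0],[1,-40.5,8.7,0,0],[1,-40.5,8.7,0,0],[1,-40.5,8.7,0,0],[1,-40.5,8.7,0,0],[1,-40.5,8.7,0,0],[1,-40.5,8.7,0,0]]}}

```text
time: 18.4
tool_pos: [0.4956, -0.1325, 0.1204]
tcp_rot: [-2.479, -1.926, 0.001]
wrist_force: [0.3, 0.9, -0.2]
width: 0.197
grip_force: 39.3
```

```bash
python3 look.py w7; python3 - <<'E'
from h import *
s=bot.read_state();print(shift(s,[.4976,-.1333,.0272],75.5))
E
```

```text
18.4 [ 0.4956 -0.1325  0.1204] yaw 75.7 w 0.19662000569024615 39.30774807929993 vel 0.012
copper 611 [267.  53.] [485.7  -0.   95.8  25.1   2.4]
copper 117 [325. 356.] [ 469.7 -226.8   36.5   19.8  -12.3]
brass 461 [456. 236.] [ 588.5 -156.4   92.5   92.1  -14.5]
brass 326 [262.  54.] [485.5   0.8  96.   20.6   1.5]
brass 106 [326. 298.] [ 483.3 -175.9   29.7   18.2  -14.2]
blue 510 [332. 235.] [ 499.4 -127.7   84.7   83.6   75.6]
blue 218 [609. 459.] [ 824.8 -535.5  262.5  106.1  -38.3]
blue 140 [326. 326.] [ 479.9 -189.9   40.2   31.4   74.2]
(array([-0.05,  0.21,  9.35]), np.float64(0.22613925885485742))
```

View pics/w7.png

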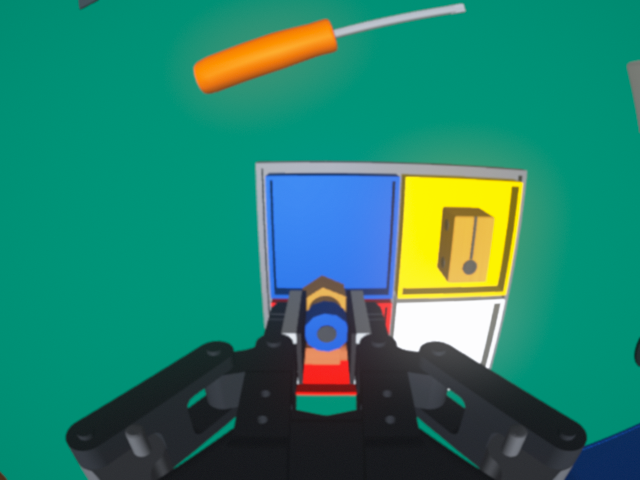

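The fitting is held upright by its collar at (326,325). Now lower it.

{"op": "step_arm", "data": {"motion": [[1,0,0.2,4,0],[1,0,0.2,7,0],[1,0,0.2,8.5,0],[1,0,0.2,9,0],[1,0,0.2,9.3,0],[1,0,0.2,9.4,0],[1,0,0.2,9.4,0],[1,0,0.2,9.4,0]]}}

```text
time: 19.25
tool_pos: [0.499, -0.1347, 0.0284]
tcp_rot: [2.481, 1.925, 0.002]
wrist_force: [-0.8, -0.7, -0.4]
width: 0.196
grip_force: 39.3
```

{"op": "step_arm", "data": {"motion": [[1,0,0,0.05,0],[1,0,0,0.1,0],[1,0,0,0.15,0],[1,0,0,0.15,0]]}}

```text
time: 19.65
tool_pos: [0.4988, -0.1348, 0.0272]
tcp_rot: [2.481, 1.925, 0.001]
wrist_force: [-2.1, 1.2, 8.3]
width: 0.197
grip_force: 40.0
```

{"op": "step_arm", "data": {"motion": [[3.5,0,0,0,0],[3.5,0,0,0,0],[3.5,0,0,0,0],[3.5,0,0,0,0],[3.5,0,0,-2,0],[3.5,0,0,-5,0],[3.5,0,0,-10,0],[5,0,0,-10.5,0],[5,0,0,-10.5,0]]}}

```text
time: 20.55
tool_pos: [0.4999, -0.1351, 0.1331]
tcp_rot: [2.479, 1.923, 0.004]
wrist_force: [-0.4, -0.0, -0.2]
width: 0.588
grip_force: 0.0
```

```bash
python3 look.py w8; python3 - <<'E'
from h import *
s=bot.read_state();print(shift(s,[.628,.256,.14],32))
E
```

```text
20.55 [ 0.4999 -0.1351  0.1331] yaw 75.6 w 0.587596704508795 0.0 vel 0.056
copper 176 [320. 341.] [ 474.  -223.8   61.7   26.1  -14. ]
copper 571 [263.  54.] [485.7  -0.   95.6  25.    2.3]
brass 448 [444. 229.] [ 588.6 -156.5   92.1   91.9  -14.4]
brass 301 [257.  55.] [485.    0.9  95.   20.    1.5]
blue 474 [324. 228.] [ 499.5 -128.2   84.8   83.7   75.6]
blue 192 [623. 450.] [ 843.  -584.   289.5   72.7  -69.5]
(array([41.05,  2.86, -0.89]), np.float64(43.6179811024698))
```

View pics/w8.png

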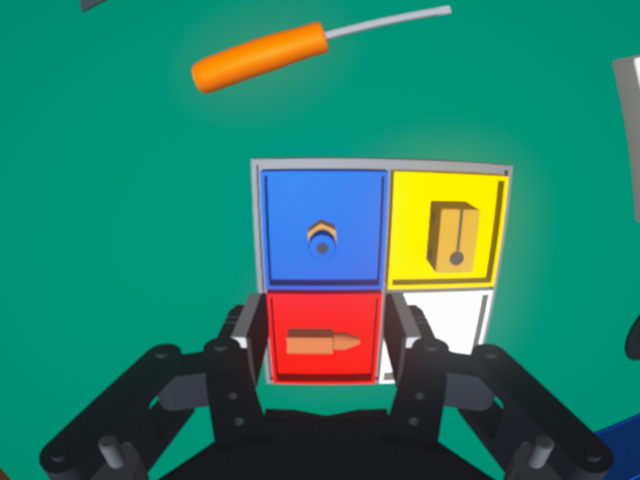

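The fitting stands upright in the blue bin at (322,240). Next is the clamp arm.

{"op": "step_arm", "data": {"motion": [[5,41,2.9,-1,44],[5,41,2.9,-1,44],[5,41,2.9,-1,44],[5,41,2.9,-1,44],[5,41,2.9,-1,44],[5,41,2.9,-1,44],[5,41,2.9,-1,44],[5,41,2.9,-1,44],[5,41,2.9,-1,44],[5,41,2.9,-1,44],[5,41,2.9,-1,44],[5,41,2.9,-1,44]]}}

```text
time: 21.8
tool_pos: [0.6266, 0.2541, 0.1386]
tcp_rot: [3.022, 0.855, -0.006]
wrist_force: [0.2, -1.1, 0.7]
width: 0.588
grip_force: 0.0
```

```bash
python3 look.py w9
```

```text
21.8 [0.6266 0.2541 0.1386] yaw 31.6 w 0.5879249895446637 0.0 vel 0.017
brass 211 [325. 223.] [629.4 258.2  63.5  20.5  30.5]
brass 133 [597. 406.] [ 607.3 -158.3  116.7   58.4   77.1]
brass 104 [458. 438.] [500.2   4.2  45.3  33.   73.5]
```

View pics/w9.png

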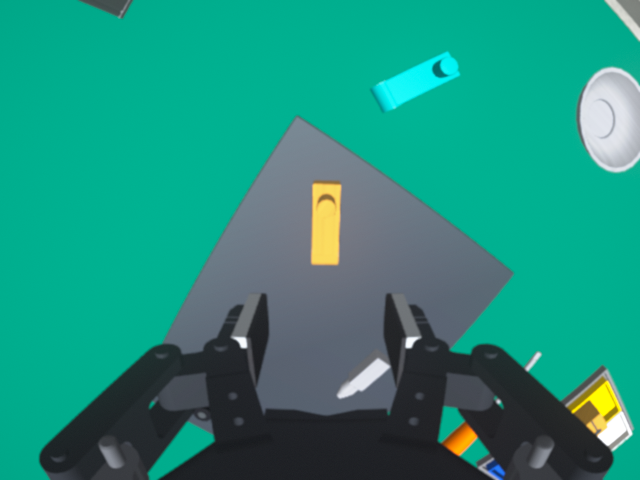

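```bash
python3 - <<'E'
from h import *
s=bot.read_state();print(shift(s,[.6277,.2572,.007],30.5))
E
```

```text
(array([ 0.28, -0.24, 13.22]), np.float64(1.057341584022538))
```

{"op": "step_arm", "data": {"motion": [[5,0,-0.2,4,1],[5,0,-0.2,8,1],[5,0,-0.2,12,1],[5,0,-0.2,13.2,1],[5,0,-0.2,13.2,1],[5,0,-0.2,13.2,1],[1,0,-0.2,13.2,1],[1,0,-0.2,13.2,1],[1,0,-0.2,13.2,1],[1,0,-0.2,13.2,1],[1,0,-0.2,13.2,1],[1,0,-0.2,13.2,1]], "force": 70}}

```text
time: 23.05
tool_pos: [0.6291, 0.2579, 0.0119]
tcp_rot: [-3.03, -0.83, -0.007]
wrist_force: [-0.9, -0.9, 6.1]
width: 0.213
grip_force: 70.4
```

{"op": "step_arm", "data": {"motion": [[1,0,0,-2,0],[1,0,0,-6,0],[1,0,0,-10,0],[1,0,0,-11,0],[1,0,0,-11,0]]}}

```text
time: 23.55
tool_pos: [0.629, 0.258, 0.1222]
tcp_rot: [-3.03, -0.83, -0.01]
wrist_force: [-0.2, -0.4, -1.7]
width: 0.207
grip_force: 69.5
```

```bash
python3 - <<'E'
from h import *
s=bot.read_state();a=np.radians(-14.5)
t=np.array([.565,-.2482])-.002*np.array([np.cos(a),np.sin(a)])
print(s['tool_pos'],yaw(s),s['width']*85,shift(s,[*t,.12],-14.5))
E
```

```text
[0.62895984 0.25801981 0.12220276] 30.62772290532265 17.562785347036353 (array([-31.44,  40.16,   0.07]), np.float64(45.12772290532265))
```

{"op": "step_arm", "data": {"motion": [[1,-31.4,40.2,0,45],[1,-31.4,40.2,0,45],[1,-31.4,40.2,0,45],[1,-31.4,40.2,0,45],[1,-31.4,40.2,0,45],[1,-31.4,40.2,0,45],[1,-31.4,40.2,0,45],[1,-31.4,40.2,0,45],[1,-31.4,40.2,0,45],[1,-31.4,40.2,0,45],[1,-31.4,40.2,0,45],[1,-31.4,40.2,0,45],[1,-31.4,40.2,0,45],[1,-31.4,40.2,0,45]]}}

```text
time: 24.95
tool_pos: [0.5611, -0.2467, 0.1176]
tcp_rot: [-3.116, 0.391, 0.003]
wrist_force: [-0.1, 0.6, -2.3]
width: 0.206
grip_force: 69.5
```

```bash
python3 - <<'E'
from h import *
s=bot.read_state();print(s['tool_pos'],s['width']*85,shift(s,[.564,-.248,.0159],-14.5))
E
```

```text
[ 0.56109711 -0.24666047  0.11763745] 17.544716746935528 (array([ 0.34,  0.07, 10.17]), np.float64(0.21140949245335605))
```

{"op": "step_arm", "data": {"motion": [[1,0.1,0,4,0],[1,0.1,0,7,0],[1,0.1,0,9,0],[1,0.1,0,9.8,0],[1,0.1,0,10.1,0],[1,0.1,0,10.2,0],[1,0.1,0,10.2,0],[1,0.1,0,10.2,0]]}}

```text
time: 25.75
tool_pos: [0.5636, -0.2494, 0.0183]
tcp_rot: [3.116, -0.393, 0.004]
wrist_force: [-0.7, 0.9, -2.1]
width: 0.209
grip_force: 69.5
```

{"op": "step_arm", "data": {"motion": [[1,0,0,0.1,0],[1,0,0,0.2,0],[1,0,0,0.25,0],[1,0,0,0.25,0]]}}

```text
time: 26.15
tool_pos: [0.563, -0.2493, 0.0159]
tcp_rot: [3.117, -0.394, 0.002]
wrist_force: [-2.4, 1.2, 5.6]
width: 0.205
grip_force: 70.5
```

{"op": "step_arm", "data": {"motion": [[3.5,0,0,0,0],[3.5,0,0,0,0],[3.5,0,0,0,0],[3.5,0,0,0,0],[3.5,0,0,-2,0],[3.5,0,0,-6,0],[3.5,0,0,-11,0],[5,0,0,-13,0],[5,0,0,-13,0],[5,0,0,-13,0]]}}

```text
time: 27.15
tool_pos: [0.5625, -0.249, 0.1445]
tcp_rot: [3.117, -0.393, 0.001]
wrist_force: [1.0, 0.2, -0.9]
width: 0.585
grip_force: 0.0
```

{"op": "step_arm", "data": {"motion": [[5,-5,0,-5,0],[5,-9,0,-5,0],[5,-9,0,-5,0],[5,-9,0,-5,0]]}}

```text
time: 27.55
tool_pos: [0.4736, -0.2259, 0.1927]
tcp_rot: [-3.116, 0.394, 0.003]
wrist_force: [-0.1, -0.2, -0.8]
width: 0.586
grip_force: 0.0
```

```bash
python3 look.py w10; python3 - <<'E'
from h import *
s=bot.read_state();p=np.load('wrist.npz')['p'];print(s['width'],s['wrist_force'])
for c in blobs(p,(14,110,90),(23,255,255),250)[:6]:print(c.mean(0).round(),rect('wrist',c,.025,s))
E
```

```text
27.55 [ 0.4736 -0.2259  0.1927] yaw -14.4 w 0.5856689704752601 0.0 vel 0.041
copper 158 [326. 213.] [ 473.1 -224.9   61.7   18.   -14.4]
copper 371 [111. 254.] [485.6  -2.1  95.4  30.2   2.1]
brass 396 [219. 106.] [ 589.1 -157.7   91.7   91.1   75.4]
brass 183 [327. 106.] [ 561.6 -248.    60.7   17.7  -14.4]
brass 220 [110. 259.] [484.5   2.1  94.2  20.6   1.5]
blue 376 [223. 209.] [ 500.8 -140.    86.1   85.8   75.3]
0.5846629023325077 [ 0.26419299 -0.17455408 -0.1248621 ]
[215. 104.] [ 591.7 -158.3   54.9   30.9   75.6]
[327. 106.] [ 562.7 -248.4   59.8   17.4  -14.4]
[110. 259.] [486.7  -2.2  92.8  20.3   1.5]
```

View pics/w10.png

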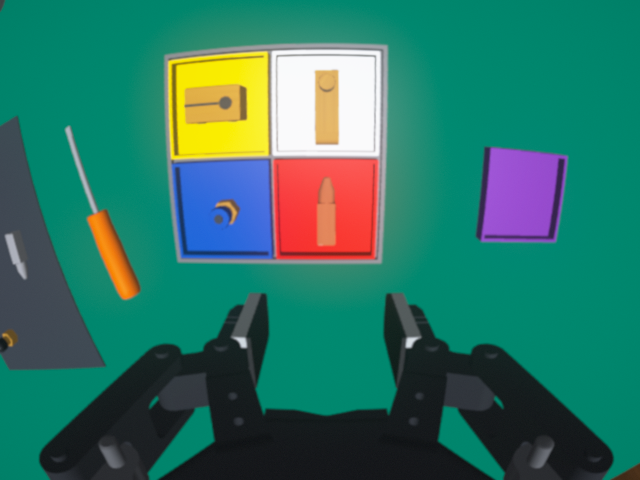

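All four parts are in their bins, upright and clear of the walls: block (215,104), clamp arm (327,106), fitting (225,213) and electrode (326,213). The gripper is open and touching nothing.

```bash
python3 -c "
from workcell import bot
print(bot.finish_job())"
```

```text
the job is handed in; nothing more can be done
None
```

The job is handed in at about 28 s: the copper electrode is in the red bin, the holder block in yellow, the blue fitting in blue and the clamp arm in white, all upright and released, with the look-alikes untouched.

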